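# Back off a knurled locking collar and open the board clamp

## Task

One of the two test jigs holds a circuit board under its clamp arm: with a fingertip rolled along the knurled rim, back that jig's locking collar off anticlockwise until it stands two full turns from tight, its mark pointing along the closed clamp arm again (it may already have been started by up to a third of a turn). Only then push that clamp arm with a fingertip anticlockwise, seen from above, all the way round to its stop so that the board lies uncovered. Grasp and lift nothing: leave the board in its nest, and leave the empty jig and everything else on the bench as it is.

Things in the scene. Friction and masses are not known exactly. Their poses are not given: they have to be found in the camera images.
- jig: The jig that holds the board: aluminium base plate 205 x 100 x 12 mm, fixed to the bench, x -50 to +155 mm. Origin on the bench under the vertical pivot axis; x runs along the closed clamp arm, away from the pivot; z up. In the axis a fixed steel stud, 20 mm thick, stands up to 95 mm above the bench, with a black line on its end pointing along x.
- jig_collar (a joint): Turn of that jig's collar, rad, from fully tight (0); grows as it is loosened, anticlockwise from above. 12.57 is two full turns; starts at 0 to 2.0, thread ends at 19.5. Friction about 0.05 N m (1.2 N along the rim turns it); it stays where it is left. It climbs 3 mm per turn.
- jig_collar_top (a point): Centre of that collar's top face, on the pivot axis, 82 mm above the bench when tight. Flat aluminium ring, rim radius 45.2 mm over the knurl (36 upright rounded ribs, 1.7 mm proud), 24 mm tall from here down; below it lie a washer (radius 28 mm) and the clamp arm. Site x: direction of the black radial mark on top, which points along the jig's x at every full turn from tight.
- jig_clamp (a joint): Angle of that jig's clamp arm about the pivot axis, rad: 0 closed over the board (start), grows anticlockwise from above (jig's x towards its y), 1.55 at its stop. Friction about 0.12 N m (1.1 N at the push point); it stays where it is left.
- jig_clamp_push (a point): Point inside that clamp arm, 108 mm from the pivot axis, 49 mm above the bench; moves with it. The arm is a bar 22 mm wide, 10 mm thick (44 to 54 mm above the bench), reaching 130 mm from the axis, with a 60 mm hub under the collar. x points outwards along it, y to the side it opens to. A 16 mm wide foot hangs from it, 100 mm from the axis, to just above the board.
- board: Blue circuit board 50 x 34 x 7 mm, loose in its nest (a frame 4 mm high) on the jig, 100 mm from the pivot; origin under its centre. To be left in place.
- spare: The other jig, of the same make but with an empty nest; origin and axes as for the first. To be left alone.
- spare_collar (a joint): Turn of the empty jig's collar, rad, starts at 0 (tight); leave it.
- spare_clamp (a joint): Angle of the empty jig's clamp arm, rad, starts at 0 (closed); leave it.
- cell: Bystander, to be left alone: single flat battery cell, 60 x 45 x 6 mm, lying flat.
- jar: Bystander, to be left alone: small brown glass jar, 34 mm wide and 34 mm tall.
- stack: Bystander, to be left alone: stack of seven battery cells, 62 x 47 x 42 mm.
- tape: Bystander, to be left alone: roll of tape lying flat, 90 mm across, 18 mm high.
- driver: Bystander, to be left alone: screwdriver, 160 mm long, lying.
- tweezers: Bystander, to be left alone: dark tweezers, 120 mm long, lying.
There are look-alikes about, which are no part of the job. There is more than one size of the board; the one meant has the size given above.

How it is judged:
By the outcome, as a careful person would: the job done as asked, in the order asked, and still so for the second after the job is handed in, with the robot touching nothing.
It also fails if it takes over 72 s, if anything falls off the work surface, if the arm or the gripper's body presses on something with over 40 N, if the wrist force passes 120 N, or if a joint passes its speed limit or range.

## Robot

A 6-joint arm with a two-finger parallel gripper is mounted at the origin on the work surface. World frame = base frame: x ahead of the robot, y to its left, z up, the work surface at z = 0. Lengths are in m, angles in degrees, forces in N, time in s.
With the tool pointing down it reaches from about 0.3 to 0.775 m from the base axis. Payload 14.6 kg.
Tool frame: the origin (TCP) lies at the very end of the fingers, on their centre line; the grasp point (between the pads) lies 19 mm behind it; z points along the fingers, y is the direction in which the jaws open and shut (so a half turn about z gives the same grasp; the last joint's range is limited). The gripper opens to 85 mm and grips with 20 to 120 N. Pads are 22 mm wide; open, the fingers measure 114 mm over their backs; the gripper's body (76 mm by 85 mm) begins 54 mm behind the grasp point. The pads swing forward as they close: fully open they stand 13 mm farther back than shut.
Start: joints at [67.116, 17.183, 87.147, -0, 75.671, -3.816], TCP at [0.18, 0.52, 0.193] pointing down, gripper open.
Joint ranges: [-173.82, 173.82], [-45.26, 126.66], [13.44, 144.39], [-59.66, 239.66], [0, 175.72], [-146.38, 146.38]. Speed limits (degrees/s): [127.2, 127.2, 147.25, 180, 180, 180].

## Interface

Orientations are given as [roll, pitch, yaw] about the fixed x, y, z axes, in that order (R = Rz(yaw) Ry(pitch) Rx(roll)).
In Python, from plant import * gives the robot as it stands. The module is installed in compiled form; this text tells all that it offers.
- The arm moves only by the tool drive_tool, never from a script. Its arguments are lists of equal length, an entry for each row: "rot": the turn, a rotation vector about the tool's x, y, z in degrees, a list of three; "translation": the shift along the tool's x, y, z in m, a list of three; "hand": the opening, from 0 (shut) to 1 (fully open). In form: {"rot": [[rx, ry, rz], ...], "translation": [[dx, dy, dz], ...], "hand": [hand, ...]}. A call has 1 to 12 rows; each row shifts and turns the pose as measured when the row begins, along the tool's axes as they then stand; what a row does not reach is not made up. A row lasts 1/10 s, in which the tool goes at most 50 mm and 8.59 degrees, less where a joint would pass 70% of its speed; a pose out of reach is approached as far as the arm can. A call with a gripper value outside its range is refused whole. The fingers move at their own pace and stop on an object; the grip force is fixed at half the most. Time passes only in rows, so rows that do not move let the fingers close. It gives the time, the measured TCP pose, the force and the opening at its end, in the units of the state.
- get_obs(): the state, without advancing time (a new reading comes with each control period).
- camera(name): name is "scene" or "top" or "wrist"; returns a dict with "color" (400x640x3 uint8, red, green, blue), "mtx" (3x3 intrinsics, pixels), "distortion" ([k1, k2, p1, p2, k3] as OpenCV has them; the pictures are not rectified), "eye" and "orientation" of the camera in the world. Camera axes: x right, y up, looking along -z (the intrinsics and any distortion apply to the point x, -y, -z); pixel columns grow to the right and rows downward; lengths in m; the calibration is good to about 2 mm. A picture is of the moment at which its call begins. There is no depth.
- sign_off(): hands the job in, once; it reports no verdict.
The state is a dict: "t": time; "joints": joint angles; "qd": joint speeds; "joint_torque": joint torques, N m; "tcp_pos": TCP position; "eef_rot": TCP orientation; "ft_force": force on the tool from outside, world axes, zero at the start; "torque": the same for the moment, N m; "gripper_width": finger opening in m.
Only numpy, scipy, OpenCV 4.12 (cv2) and the standard library are available. Lean on these libraries where they do the work, as an engineer would, in place of code of your own. Each camera call takes 0.05 s, during which the arm holds its last target. There are 200 camera calls.

## Working session

There is one attempt and no reset: what is moved stays moved. The work goes in short steps, Python scripts to look and compute and a tool call to move; the robot and the scene stay as the last step left them, time stands still between calls to the robot, and variables do not carry over. Pictures are saved under pics/ and viewed, about 8 in all and at most 12, crops included, and the job is handed in when it is done.

Besides the shell and the picture viewer there is one more tool, called after "Emit:" in YAML: its name, and indented under it one key for each argument. drive_tool: Moves the arm, as the interface text tells. Its arguments: {"type":"object","properties":{"rot":{"type":"array"},"translation":{"type":"array"},"hand":{"type":"array"}},"required":["rot","translation","hand"]}

```bash
mkdir -p pics; cat > h.py <<'E'
from plant import *
import numpy as np, cv2
from scipy.spatial.transform import Rotation as R
def cam(n):
    c=camera(n); return c
def rot(c):
    o=np.array(c["orientation"],float)
    if o.shape==(3,3): return o
    if o.size==4: return R.from_quat(o).as_matrix()
    return R.from_euler('xyz',o,degrees=True).as_matrix()
def pix2z(c,uv,z):
    uv=np.array(uv,float).reshape(-1,1,2)
    p=cv2.undistortPoints(uv,np.array(c["mtx"],float),np.array(c["distortion"],float)).reshape(-1,2)
    d=np.c_[p[:,0],-p[:,1],-np.ones(len(p))]@rot(c).T
    e=np.array(c["eye"]); return e+d*((z-e[2])/d[:,2])[:,None]
def w2pix(c,P):
    P=np.atleast_2d(P); q=(P-np.array(c["eye"]))@rot(c); q=q*[1,-1,-1]
    return cv2.projectPoints(q,np.zeros(3),np.zeros(3),np.array(c["mtx"],float),np.array(c["distortion"],float))[0].reshape(-1,2)
def save(c,name): cv2.imwrite("pics/"+name,c["color"][:,:,::-1])
E
python3 - <<'E'
from h import *
import pickle
for n in("scene","top"):
    c=cam(n); save(c,n+"0.png"); pickle.dump(c,open(n+"0.pkl","wb"))
    print(n,c["eye"],c["orientation"],c["mtx"],c["distortion"])
print(get_obs())
a=cv2.imread("pics/top0.png")
E
```

```text
scene [1.16250259 0.45984558 0.63199547] [ 51.13834351  -0.69198388 127.20119692] [[392.84721196   0.         322.23442495]
 [  0.         392.84721196 201.49758576]
 [  0.           0.           1.        ]] [-0.09793744  0.          0.          0.          0.        ]
top [0.40679195 0.04115249 0.91000781] [ 12.79805671  -0.15731424 -91.93503935] [[445.09328649   0.         319.63738463]
 [  0.         445.09328649 205.63322512]
 [  0.           0.           1.        ]] [-0.0452137  0.         0.         0.         0.       ]
{'t': 0.1, 'joints': array([ 6.71187201e+01,  1.72139586e+01,  8.71773787e+01, -3.73857827e-04,
        7.56704820e+01, -3.81655947e+00]), 'qd': array([ 0.02936034, -0.07938118, -0.01308311, -0.0495719 ,  0.01941421,
       -0.04305949]), 'joint_torque': array([ 2.51683232e-03, -5.44371593e+01, -3.62371230e+01,  4.12694033e-05,
        2.93249352e-03, -4.28069015e-06]), 'tcp_pos': array([0.17956067, 0.51959304, 0.1923589 ]), 'eef_rot': array([-1.79938294e+02, -3.75351033e-03,  1.60935370e+02]), 'ft_force': array([ 0.09953791, -0.11919946,  0.27752475]), 'torque': array([ 0.02415547,  0.01544556, -0.04249772]), 'gripper_width': 0.08513446008323199}
```

View pics/top0.png

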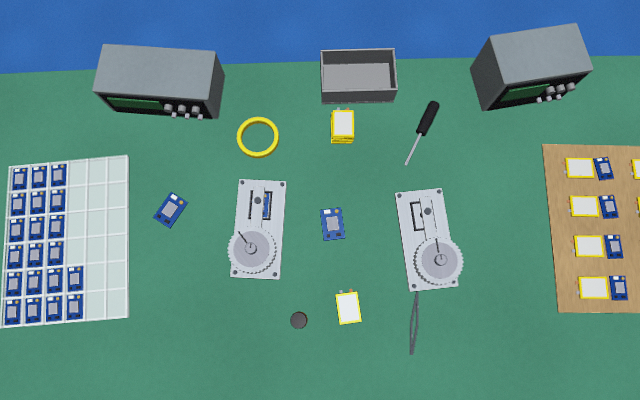

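View pics/scene0.png

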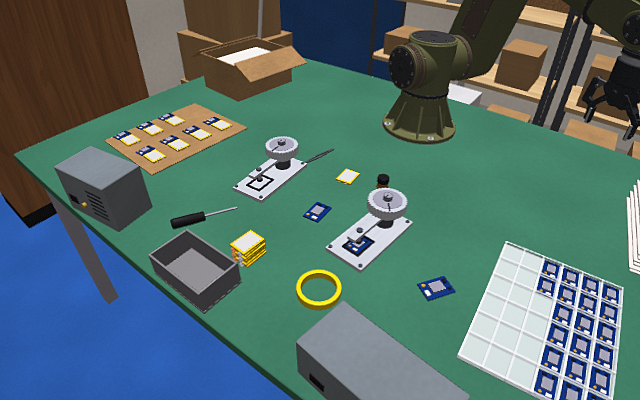

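The board is in the left jig in the top view: collar about (251,248), arm pointing up, mark pointing up-left. The right jig's nest is empty. Next I'll measure the left jig.

```bash
python3 - <<'E'
from h import *
import pickle
c=pickle.load(open("top0.pkl","rb"))
a=c["color"][:,:,::-1].copy()
crop=a[170:290,215:305]; cv2.imwrite("pics/crop0.png",cv2.resize(crop,None,fx=6,fy=6,interpolation=cv2.INTER_CUBIC)[:600])
# plate: corner by mask of low-saturation bright
hsv=cv2.cvtColor(a,cv2.COLOR_BGR2HSV)
m=((hsv[...,1]<60)&(hsv[...,2]>110)).astype(np.uint8); m[:, :222]=0; m[:,300:]=0; m[:170]=0;m[300:]=0
cs,_=cv2.findContours(m,cv2.RETR_EXTERNAL,cv2.CHAIN_APPROX_NONE); k=max(cs,key=cv2.contourArea)
print(cv2.contourArea(k),cv2.boundingRect(k))
w=pix2z(c,k[:,0],0.012)[:,:2]*1000
r=cv2.minAreaRect(w.astype(np.float32)); print(r)
# collar guesses
print(pix2z(c,[(251,248)],0.095),pix2z(c,[(251.5,248)],0.083))
print(w2pix(c,[[0.18,0.52,0.19]]))
E
```

```text
4821.5 (227, 179, 60, 101)
((569.0286254882812, 163.459716796875), (111.50238800048828, 204.99154663085938), 85.18228912353516)
[[0.51604192 0.16158144 0.095     ]] [[0.5176205  0.16242002 0.083     ]]
[[  7.7162177  466.83947539]]
```

View pics/crop0.png

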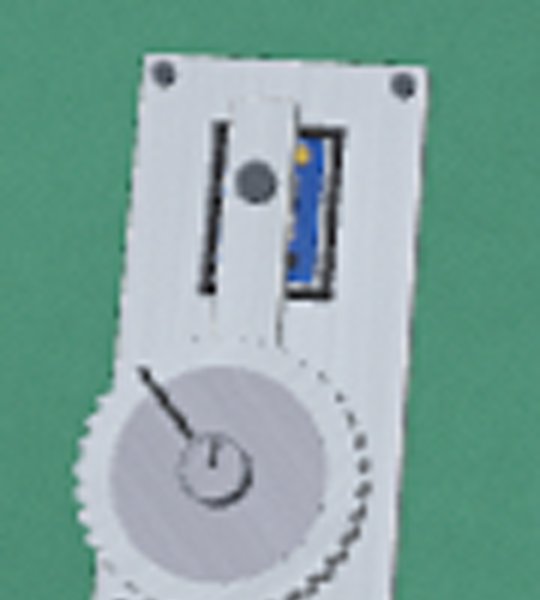

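```bash
cat >> h.py <<'E'
def plan(goal,yaw,n,extra=None,start=None):
    """rows from the measured pose to goal xyz, yaw (deg, signed total turn as given), in n equal rows"""
    o=get_obs(); p=np.array(o["tcp_pos"]); y0=o["eef_rot"][2]
    g=np.array(goal); dy=yaw-y0
    T=[];Q=[]
    for i in range(n):
        y=np.radians(y0+dy*i/n); d=(g-p)/n
        T.append([round(float(v),4) for v in (d[0]*np.cos(y)+d[1]*np.sin(y), d[0]*np.sin(y)-d[1]*np.cos(y), -d[2])]); Q.append([0,0,round(-dy/n,1)])
    print("from",p.round(4),round(y0,1),"\nrot",Q,"\ntr",T)
E
python3 -c "
from h import *
plan((0.47,0.16,0.26),60,12)"
```

```text
from [0.1796 0.5196 0.1924] 160.9 
rot [[0, 0, np.float64(8.4)], [0, 0, np.float64(8.4)], [0, 0, np.float64(8.4)], [0, 0, np.float64(8.4)], [0, 0, np.float64(8.4)], [0, 0, np.float64(8.4)], [0, 0, np.float64(8.4)], [0, 0, np.float64(8.4)], [0, 0, np.float64(8.4)], [0, 0, np.float64(8.4)], [0, 0, np.float64(8.4)], [0, 0, np.float64(8.4)]] 
tr [[-0.0327, -0.0204, -0.0056], [-0.0353, -0.0154, -0.0056], [-0.0372, -0.0101, -0.0056], [-0.0383, -0.0045, -0.0056], [-0.0385, 0.0011, -0.0056], [-0.0379, 0.0067, -0.0056], [-0.0365, 0.0122, -0.0056], [-0.0344, 0.0174, -0.0056], [-0.0314, 0.0222, -0.0056], [-0.0279, 0.0266, -0.0056], [-0.0237, 0.0304, -0.0056], [-0.019, 0.0335, -0.0056]]
```

Emit:
drive_tool:
  rot:
    - [0,0,8.4]
    - [0,0,8.4]
    - [0,0,8.4]
    - [0,0,8.4]
    - [0,0,8.4]
    - [0,0,8.4]
    - [0,0,8.4]
    - [0,0,8.4]
    - [0,0,8.4]
    - [0,0,8.4]
    - [0,0,8.4]
    - [0,0,8.4]
  translation:
    - [-0.033,-0.02,-0.006]
    - [-0.035,-0.015,-0.006]
    - [-0.037,-0.01,-0.006]
    - [-0.038,-0.0045,-0.006]
    - [-0.0385,0.001,-0.006]
    - [-0.038,0.007,-0.006]
    - [-0.0365,0.012,-0.006]
    - [-0.034,0.017,-0.006]
    - [-0.031,0.022,-0.006]
    - [-0.028,0.027,-0.006]
    - [-0.024,0.03,-0.006]
    - [-0.019,0.0335,-0.006]
  hand: [0,0,0,0,0,0,0,0,0,0,0,0]

```text
t: 1.3
tcp_pos: [0.4687, 0.1433, 0.2637]
eef_rot: [-179.9, 0.5, 58.0]
ft_force: [-0.2, 0.2, -0.1]
gripper_width: -0.0005
```

```bash
python3 - <<'E'
from h import *
import pickle
c=cam("wrist"); save(c,"w1.png"); pickle.dump(c,open("w1.pkl","wb"))
o=get_obs(); print(o["t"],o["tcp_pos"],o["eef_rot"],o["joints"],o["gripper_width"]); print(c["eye"],c["orientation"],c["mtx"])
print(w2pix(c,[[.517,.162,.095],[.517,.162,.082]]))
E
```

```text
1.35 [0.4713861  0.13964205 0.26435768] [179.96986074   0.48341838  57.26978348] [12.44105977  7.13497701 89.7914388  -0.36459839 83.39532159 45.21410165] 0.00018522382065804297
[0.50806437 0.20552549 0.44453462] [-16.7467472    0.08334156 -32.01348993] [[355.93237782   0.         320.53562122]
 [  0.         355.93237782 196.94033245]
 [  0.           0.           1.        ]]
[[352.79496197 124.57388718]
 [351.68725428 123.35845305]]
```

View pics/w1.png

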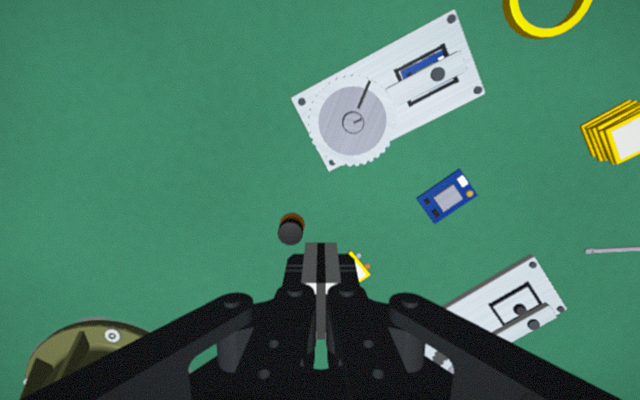

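The wrist view shows the stud at (353,122), the mark running from (358,108) to (369,82), and the plate corners at about (454,10), (485,93), (330,170) and (291,97).

```bash
cat >> h.py <<'E'
def jigpose(c,axis,zt):
    """axis (world xy) refined from the dark mark and the knob; mark angle (deg, world)"""
    g=cv2.cvtColor(c["color"],cv2.COLOR_RGB2GRAY)
    # polar sampling of top face, radius 14..34 mm
    th=np.radians(np.arange(0,360,1)); rr=np.arange(0.016,0.033,0.001)
    P=np.array([[axis[0]+r*np.cos(t),axis[1]+r*np.sin(t),zt] for t in th for r in rr])
    uv=w2pix(c,P).astype(np.float32)
    s=cv2.remap(g,uv[:,0].reshape(1,-1),uv[:,1].reshape(1,-1),cv2.INTER_LINEAR).reshape(360,-1).astype(float).mean(1)
    d=np.clip(np.median(s)-s-15,0,None); ang=np.degrees(np.angle((d*np.exp(1j*th)).sum()))
    return ang,s.min(),np.median(s),d.max()
E
python3 - <<'E'
from h import *
import pickle
c=pickle.load(open("w1.pkl","rb")); t=pickle.load(open("top0.pkl","rb"))
k=pix2z(c,[(454,10),(485,93),(330,170),(291,97)],0.012); print(k.round(4))
d=np.r_[[k[0]-k[3]],[k[1]-k[2]]]; print(np.degrees(np.arctan2(d[:,1],d[:,0])),np.linalg.norm(d,axis=1))
h=pix2z(c,[(452,19),(480,92),(333,163),(301,101)],0.012); print("holes",h.round(4))
# stud and knob
print("stud w",pix2z(c,[(353,122)],0.095),"knob",pix2z(c,[(437.5,74)],0.06))
# disc segmentation : lilac grey disc
hsv=cv2.cvtColor(c["color"],cv2.COLOR_RGB2HSV); 
a=c["color"].astype(int); print(a[140,335],a[95,385],a[110,300])
for cc,seed in((c,(335,135)),(t,(245,262))):
    im=cv2.GaussianBlur(cc["color"],(3,3),0); m=np.zeros((402,642),np.uint8)
    cv2.floodFill(im,m,seed,0,(10,)*3,(10,)*3,cv2.FLOODFILL_FIXED_RANGE|cv2.FLOODFILL_MASK_ONLY|(255<<8)); m=m[1:-1,1:-1]
    k=max(cv2.findContours(m,0,cv2.CHAIN_APPROX_NONE)[0],key=cv2.contourArea)
    w=pix2z(cc,cv2.convexHull(k)[:,0],0.0822)[:,:2]; ctr,rad=cv2.minEnclosingCircle((w*1000).astype(np.float32)); print("disc",ctr,rad,(m>0).sum())
for cc in(c,t): print(jigpose(cc,(.517,.162),.0823))
E
```

```text
[[0.6751 0.199  0.012 ]
 [0.6677 0.1012 0.012 ]
 [0.467  0.1189 0.012 ]
 [0.4739 0.2173 0.012 ]]
[-5.18146703 -5.02948489] [0.20203183 0.20147146]
holes [[0.6694 0.1922 0.012 ]
 [0.6633 0.1053 0.012 ]
 [0.4748 0.1244 0.012 ]
 [0.4814 0.2073 0.012 ]]
stud w [[0.51840619 0.16399812 0.095     ]] knob [[0.61681445 0.15553498 0.06      ]]
[173 179 196] [219 227 234] [219 228 235]
disc (518.8681640625, 164.38079833984375) 34.087894439697266 2953
disc (516.7872924804688, 163.6994171142578) 34.499977111816406 818
(np.float64(37.17625737972202), np.float64(75.47058823529412), np.float64(180.0), np.float64(89.52941176470588))
(np.float64(39.21688330510071), np.float64(79.17647058823529), np.float64(171.7058823529412), np.float64(77.5294117647059))
```

```bash
python3 -c "
from h import *
import pickle
for n in('w1','top0'): print(jigpose(pickle.load(open(n+'.pkl','rb')),(.5183,.164),.0823)[0])
plan((0.481,0.107,0.264),57.3,2)"
```

```text
35.11561845339425
37.0496999489791
from [0.4714 0.1396 0.2644] 57.3 
rot [[0, 0, np.float64(-0.0)], [0, 0, np.float64(-0.0)]] 
tr [[-0.0111, 0.0129, 0.0002], [-0.0111, 0.0129, 0.0002]]
```

Emit:
drive_tool:
  rot:
    - [0,0,0]
    - [0,0,0]
    - [0,0,0]
    - [0,0,0]
    - [0,0,0]
    - [0,0,0]
    - [0,0,0]
    - [0,0,0]
  translation:
    - [-0.011,0.013,0]
    - [-0.011,0.013,0]
    - [0,0,0.05]
    - [0,0,0.045]
    - [0,0,0.04]
    - [0,0,0.035]
    - [0,0,0.025]
    - [0,0,0]
  hand: [0,0,0,0,0,0,0,0]

```text
t: 2.15
tcp_pos: [0.4813, 0.1013, 0.0625]
eef_rot: [180.0, 0.5, 56.9]
ft_force: [-0.9, 0.8, 0.8]
gripper_width: -0.0002
```

Emit:
drive_tool:
  rot:
    - [0,0,-2.5]
    - [0,0,0]
    - [0,0,0]
    - [0,0,0]
    - [0,0,0]
  translation:
    - [0.007,0,0]
    - [0.006,0,0]
    - [0.002,0,0]
    - [0.0015,0,0]
    - [0.0015,0,0]
  hand: [0,0,0,0,0]

```text
t: 2.65
tcp_pos: [0.4924, 0.1177, 0.0662]
eef_rot: [179.9, 0.4, 59.4]
ft_force: [0.3, 0.3, -0.1]
gripper_width: -0.0002
```

```bash
cat >> h.py <<'E'
C=np.array([.5183,.164]); JY=-5.1
def st():
    o=get_obs(); p=np.array(o["tcp_pos"]); y=o["eef_rot"][2]; v=C-p[:2]
    inw=np.degrees(np.arctan2(v[1],v[0])); f=np.array(o["ft_force"]); a=np.radians(y)
    print("t %.2f"%o["t"],"p",p.round(4),"yaw %.1f inward %.1f r %.4f"%(y,inw,np.linalg.norm(v)),"rp",np.round(o["eef_rot"][:2],1),"f tool",(f@[np.cos(a),np.sin(a),0]).round(1),(f@[np.sin(a),-np.cos(a),0]).round(1),"fz",f[2].round(1),"j",o["joints"].round(0)); return o
E
python3 -c "
from h import *
st()"
```

```text
t 2.65 p [0.4924 0.1177 0.0662] yaw 59.4 inward 60.8 r 0.0530 rp [179.9   0.4] f tool 0.4 0.2 fz -0.1 j [ 10.  20. 101.  -0.  58.  40.]
```

Emit:
drive_tool:
  rot:
    - [0,0,0]
    - [0,0,0]
  translation:
    - [0.0015,0,0]
    - [0.0015,0,0]
  hand: [0,0]

```text
t: 2.85
tcp_pos: [0.4943, 0.1204, 0.0668]
eef_rot: [179.8, 0.3, 59.3]
ft_force: [0.4, -0.1, 1.4]
gripper_width: -0.0001
```

```bash
python3 -c "
from h import *
st()
c=cam('wrist');save(c,'w2.png')
print(w2pix(c,[[.5183,.164,.0823]]))"
```

```text
t 2.85 p [0.4943 0.1204 0.0668] yaw 59.3 inward 61.2 r 0.0498 rp [179.8   0.3] f tool 0.2 0.4 fz 1.4 j [ 10.  20. 101.  -0.  59.  41.]
[[316.97686839 143.56229187]]
```

View pics/w2.png

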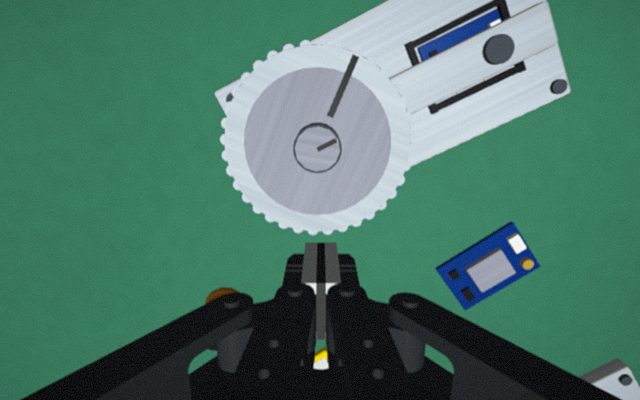

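The fingertip front (row 243) is still a few millimetres short of the rim (row 233), so I'll creep on.

Emit:
drive_tool:
  rot:
    - [0,0,-1]
    - [0,0,-1]
    - [0,0,0]
  translation:
    - [0.0015,0,0]
    - [0.0015,0,0]
    - [0.0015,0,0]
  hand: [0,0,0]

```text
t: 3.2
tcp_pos: [0.4967, 0.1246, 0.0667]
eef_rot: [179.8, 0.4, 61.5]
ft_force: [-0.7, -0.3, 0.5]
gripper_width: 0.0002
```

```bash
python3 -c "
from h import *
st()"
```

```text
t 3.20 p [0.4967 0.1246 0.0667] yaw 61.5 inward 61.3 r 0.0449 rp [179.8   0.4] f tool -0.6 -0.5 fz 0.5 j [ 10.  21. 101.  -0.  59.  39.]
```

Emit:
drive_tool:
  rot:
    - [0,0,0]
    - [0,0,0]
  translation:
    - [0.0015,0,0]
    - [0.0015,0,0]
  hand: [0,0]

```text
t: 3.4
tcp_pos: [0.4982, 0.1275, 0.0667]
eef_rot: [179.8, 0.4, 61.5]
ft_force: [0.3, -0.8, 0.5]
gripper_width: 0.0003
```

```bash
python3 -c "
from h import *
st()
c=cam('wrist');save(c,'w3.png'); cv2.imwrite('pics/w3c.png',cv2.resize(c['color'][30:300,200:440,::-1],None,fx=2,fy=2))
d=cam('scene');save(d,'s3.png'); u=w2pix(d,[[.5,.13,.08]])[0].astype(int);print(u)
cv2.imwrite('pics/s3c.png',cv2.resize(d['color'][u[1]-60:u[1]+60,u[0]-70:u[0]+70,::-1],None,fx=4,fy=4))
"; python3 -c "
import cv2,numpy as np
a=cv2.imread('pics/w3c.png');b=cv2.imread('pics/s3c.png');a=cv2.resize(a,(int(a.shape[1]*.8),int(a.shape[0]*.8)));b=cv2.resize(b,(415,356));
h=max(a.shape[0],b.shape[0]);o=np.zeros((h,a.shape[1]+b.shape[1],3),np.uint8);o[:a.shape[0],:a.shape[1]]=a;o[:b.shape[0],a.shape[1]:]=b;cv2.imwrite('pics/c3.png',o);print(o.shape)"
```

```text
t 3.40 p [0.4982 0.1275 0.0667] yaw 61.5 inward 61.2 r 0.0417 rp [179.8   0.4] f tool -0.5 0.6 fz 0.5 j [ 10.  21. 100.  -0.  59.  39.]
[378 190]
(432, 799, 3)
```

View pics/c3.png

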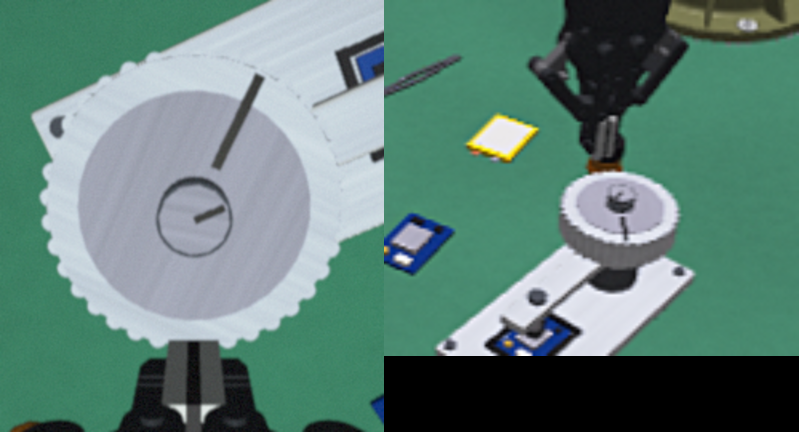

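```bash
python3 -c "
from h import *
o=st(); p=np.array(o['tcp_pos']); c=cam('wrist'); d=cam('scene')
a=np.radians(o['eef_rot'][2]); x=np.array([np.cos(a),np.sin(a),0])
P=[p,p+.011*x,p-.011*x,p+[0,0,.03],p+.011*x+[0,0,.03]]
print(w2pix(c,P).round(0)); print(w2pix(d,P).round(0))
r=np.array([C[0],C[1],.082]); u=np.radians(np.arange(0,360,10)); print(w2pix(c,r-.0452*x),w2pix(d,r-.0452*x))
cv2.imwrite('pics/z.png',cv2.resize(d['color'][120:240,330:450,::-1],None,fx=5,fy=5,interpolation=cv2.INTER_CUBIC))
"
```

```text
t 3.50 p [0.4982 0.1275 0.0666] yaw 61.5 inward 61.2 r 0.0417 rp [179.8   0.4] f tool -0.4 0.5 fz -0.4 j [ 10.  21. 100.  -0.  59.  39.]
[[320. 231.]
 [320. 212.]
 [320. 249.]
 [320. 255.]
 [320. 233.]]
[[377. 194.]
 [380. 197.]
 [375. 192.]
 [379. 184.]
 [381. 187.]]
[[320.78005755 248.60363354]] [[377.21131848 188.44546545]]
```

View pics/z.png

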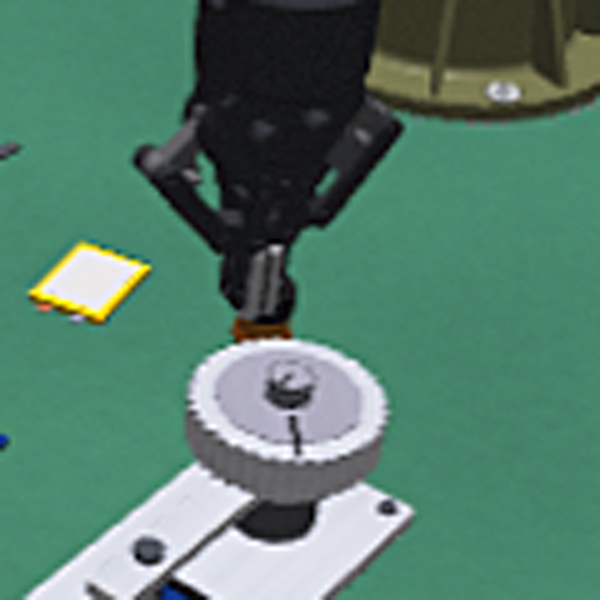

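```bash
python3 -c "
from h import *
o=st(); p=np.array(o['tcp_pos']); c=cam('wrist'); d=cam('scene')
print('C in scene',w2pix(d,[[C[0],C[1],.082],[C[0],C[1],.095]]),'wrist',w2pix(c,[[C[0],C[1],.082],[C[0],C[1],.095]]))
def ray(c,uv):
    a=pix2z(c,[uv],0.0)[0]; e=np.array(c['eye']); return e,(a-e)/np.linalg.norm(a-e)
e1,d1=ray(c,(320,243)); e2,d2=ray(d,(383,184))
A=np.c_[d1,-d2]; s=np.linalg.lstsq(A,e2-e1,rcond=None)[0]; print(e1+s[0]*d1,e2+s[1]*d2)
print(c['eye'],c['orientation'])
"
```

```text
t 3.60 p [0.4981 0.1274 0.0667] yaw 61.5 inward 61.2 r 0.0418 rp [179.8   0.4] f tool 0.2 -0.7 fz -0.7 j [ 10.  21. 100.  -0.  59.  39.]
C in scene [[387.39220163 199.50218476]
 [388.06302271 194.96191087]] wrist [[320.83168145 160.32513274]
 [320.93658549 165.92437849]]
[0.5029776  0.1366704  0.10657842] [0.50224466 0.14022655 0.10533911]
[0.53279457 0.19195718 0.24758819] [-16.63878949  -0.15596629 -28.47864792]
```

Emit:
drive_tool:
  rot:
    - [0,0,0]
    - [0,0,0]
    - [0,0,0]
    - [0,0,0]
  translation:
    - [-0.018,0,0]
    - [-0.018,0,0]
    - [-0.004,0,0]
    - [0,0,0]
  hand: [0,0,0,0]

```text
t: 4.1
tcp_pos: [0.4787, 0.0914, 0.067]
eef_rot: [179.8, 0.3, 61.5]
ft_force: [1.0, 0.7, -0.5]
gripper_width: 0.0002
```

```bash
python3 -c "
from h import *
o=st(); p=np.array(o['tcp_pos']); d=cam('scene'); t=cam('top')
a=np.radians(o['eef_rot'][2]); x=np.array([np.cos(a),np.sin(a),0])
P=[p,p+[0,0,.035]]
ims=[]
for c in(d,t):
    u=w2pix(c,P); print(u.round(1)); im=c['color'][:,:,::-1].copy(); q=u[0].astype(int)
    x0,y0=max(q[0]-40,0),max(q[1]-50,0); print('origin',x0,y0)
    ims.append(cv2.resize(im[y0:y0+75,x0:x0+80],(400,375),interpolation=cv2.INTER_CUBIC)); ims[-1]=cv2.copyMakeBorder(ims[-1],0,375-ims[-1].shape[0],0,400-ims[-1].shape[1],0)
cv2.imwrite('pics/z2.png',np.hstack(ims))
"
```

```text
t 4.10 p [0.4787 0.0914 0.067 ] yaw 61.5 inward 61.4 r 0.0827 rp [179.8   0.3] f tool 1.1 0.5 fz -0.5 j [  7.  18. 105.  -0.  58.  35.]
[[368.8 184.8]
 [370.1 173. ]]
origin 328 134
[[290.4 268.5]
 [289.3 266.8]]
origin 250 218
```

View pics/z2.png

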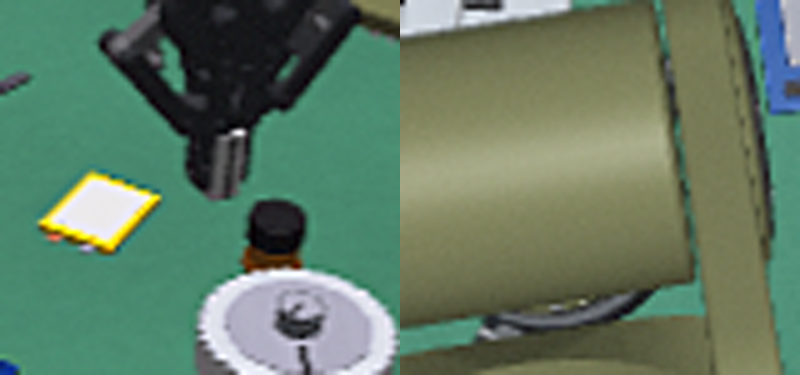

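The fingertip in the scene view (372,174) sits about 35 mm higher than the reported TCP projects (369,185). That explains why it passed over the collar without contact. I'll lower it here, clear of the jig, and feel for the rim again.

Emit:
drive_tool:
  rot:
    - [0,0,0]
    - [0,0,0]
    - [0,0,0]
  translation:
    - [0,0,0.02]
    - [0,0,0.012]
    - [0,0,0]
  hand: [0,0,0]

```text
t: 4.5
tcp_pos: [0.4801, 0.0931, 0.0343]
eef_rot: [179.8, 0.3, 61.6]
ft_force: [-0.2, -0.2, 0.5]
gripper_width: -0.0001
```

```bash
python3 -c "
from h import *
import pickle
o=st(); t=pickle.load(open('top0.pkl','rb')); print('jar',pix2z(t,[(299,320)],.034)); p=np.array(o['tcp_pos']); d=cam('scene'); save(d,'s4.png')
P=[p,p+[0,0,.035],[C[0]-.02,C[1]-.04,.082]]
u=w2pix(d,P); print(u.round(1)); q=u[0].astype(int); print(q-[40,50])
cv2.imwrite('pics/z3.png',cv2.resize(d['color'][q[1]-50:q[1]+30,q[0]-40:q[0]+60,::-1],None,fx=6,fy=6,interpolation=cv2.INTER_CUBIC))
"
```

```text
t 4.50 p [0.4801 0.0931 0.0343] yaw 61.6 inward 61.7 r 0.0806 rp [179.8   0.3] f tool -0.2 -0.1 fz 0.5 j [  7.  21. 105.  -0.  53.  36.]
jar [[0.38274528 0.07904696 0.034     ]]
[[368.  196. ]
 [369.2 184.6]
 [376.8 188.7]]
[327 145]
```

View pics/z3.png

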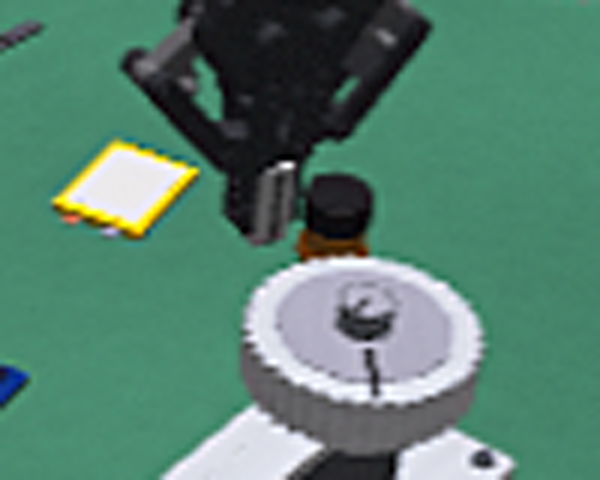

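Emit:
drive_tool:
  rot:
    - [0,0,0]
    - [0,0,0]
    - [0,0,0]
    - [0,0,0]
    - [0,0,0]
    - [0,0,0]
  translation:
    - [0.01,0,0]
    - [0.008,0,0]
    - [0.002,0,0]
    - [0.002,0,0]
    - [0.0015,0,0]
    - [0.0015,0,0]
  hand: [0,0,0,0,0,0]

```text
t: 5.15
tcp_pos: [0.4916, 0.1136, 0.0364]
eef_rot: [179.8, 0.8, 61.7]
ft_force: [-8.0, -16.8, 5.9]
gripper_width: -0.0002
```

```bash
python3 -c "
from h import *
st()"
```

```text
t 5.15 p [0.4916 0.1136 0.0364] yaw 61.7 inward 62.1 r 0.0570 rp [179.8   0.8] f tool -18.6 0.9 fz 5.9 j [  9.  23. 103.  -1.  55.  38.]
```

Emit:
drive_tool:
  rot:
    - [0,0,-8]
    - [0,0,-8]
    - [0,0,-8]
    - [0,0,-8]
    - [0,0,-8]
    - [0,0,0]
  translation:
    - [0.0015,0.0079,0]
    - [0.0015,0.0079,0]
    - [0.0015,0.0079,0]
    - [0.0015,0.0079,0]
    - [0.0015,0.0079,0]
    - [0,0,0]
  hand: [0,0,0,0,0,0]

```text
t: 5.75
tcp_pos: [0.5312, 0.1077, 0.0373]
eef_rot: [-179.3, 1.2, 103.3]
ft_force: [1.6, -1.3, -0.2]
gripper_width: 0.0
```

```bash
cat > look.py <<'E'
from h import *
import sys
o=st(); z=float(sys.argv[1]) if len(sys.argv)>1 else .0823
print("mark",jigpose(cam("wrist"),C,z))
E
python3 look.py
```

```text
t 5.75 p [0.5312 0.1077 0.0373] yaw 103.3 inward 102.9 r 0.0578 rp [-179.3    1.2] f tool -1.6 1.2 fz -0.2 j [ 8. 27. 96. -1. 57. -4.]
mark (np.float64(78.51944621053634), np.float64(58.05882352941177), np.float64(154.1764705882353), np.float64(81.11764705882354))
```

The collar follows the fingertip: mark +42°, finger +42°.

Emit:
drive_tool:
  rot:
    - [0,0,-8]
    - [0,0,-8]
    - [0,0,-8]
    - [0,0,-8]
    - [0,0,-8]
    - [0,0,-8]
    - [0,0,-8]
    - [0,0,-8]
    - [0,0,-8]
    - [0,0,-8]
    - [0,0,-8]
    - [0,0,0]
  translation:
    - [0.002,0.0079,0]
    - [0.0018,0.0079,0]
    - [0.0018,0.0079,0]
    - [0.0018,0.0079,0]
    - [0.0018,0.0079,0]
    - [0.0018,0.0079,0]
    - [0.0018,0.0079,0]
    - [0.0018,0.0079,0]
    - [0.0018,0.0079,0]
    - [0.0018,0.0079,0]
    - [0.0018,0.0079,0]
    - [0,0,0]
  hand: [0,0,0,0,0,0,0,0,0,0,0,0]

```text
t: 7.0
tcp_pos: [0.5712, 0.1791, 0.0387]
eef_rot: [-178.2, 0.4, -167.5]
ft_force: [3.6, 1.7, -2.1]
gripper_width: -0.0001
```

```bash
python3 look.py .083
```

```text
t 7.00 p [0.5712 0.1791 0.0387] yaw -167.5 inward -164.1 r 0.0550 rp [-178.2    0.4] f tool -3.9 0.8 fz -2.1 j [ 15.  32.  87.  -2.  60. -87.]
mark (np.float64(174.5479032580687), np.float64(72.58823529411765), np.float64(159.73529411764707), np.float64(72.14705882352942))
```

Emit:
drive_tool:
  rot:
    - [-0.5,0,-8.5]
    - [-0.5,0,-8.5]
    - [-0.5,0,-8.5]
    - [-0.3,0,-8.5]
    - [0,0,-8.5]
    - [0,0,-8.5]
    - [0,0,0]
    - [0,0,0]
  translation:
    - [0.0018,0.0079,0.001]
    - [0.0018,0.0079,0.001]
    - [0.0018,0.0079,0.001]
    - [0.0018,0.0079,0]
    - [0.0018,0.0079,0]
    - [0.0018,0.0079,0]
    - [-0.004,0,0]
    - [-0.01,0,0]
  hand: [0,0,0,0,0,0,0,0]

```text
t: 7.85
tcp_pos: [0.5464, 0.226, 0.0392]
eef_rot: [-179.6, 0.6, -117.0]
ft_force: [-0.2, 0.6, 0.0]
gripper_width: -0.0005
```

```bash
cat >> h.py <<'E'
def orbit(r,yaw0,yaw1,n,z):
    """rows from measured pose (yaw taken as yaw0) on a circle of radius r, +x inward, to yaw1"""
    o=get_obs(); p=np.array(o["tcp_pos"]); ys=np.linspace(yaw0,yaw1,n+1); out=[]
    for i in range(n):
        a=np.radians(ys[i+1]); g=np.r_[C-r*np.array([np.cos(a),np.sin(a)]),p[2]+(z-p[2])*(i+1)/n]; d=g-p; y=np.radians(ys[i])
        out.append([round(float(v),3) for v in (d[0]*np.cos(y)+d[1]*np.sin(y), d[0]*np.sin(y)-d[1]*np.cos(y), -d[2])]); p=g
    print("rot z %.2f"%(-(yaw1-yaw0)/n),out)
E
python3 look.py .084; python3 -c "
from h import *
y=get_obs()['eef_rot'][2]%360; orbit(.072,y,y-100,12,.036)"
```

```text
t 7.85 p [0.5464 0.226  0.0392] yaw -117.0 inward -114.4 r 0.0681 rp [-179.6    0.6] f tool -0.5 0.5 fz 0.0 j [  19.   31.   89.    0.   59. -134.]
mark (np.float64(-139.66081365851628), np.float64(74.17647058823529), np.float64(157.11764705882354), np.float64(67.94117647058825))
rot z 8.33 [[-0.002, -0.014, 0.0], [0.001, -0.01, 0.001], [0.001, -0.01, 0.001], [0.001, -0.01, 0.001], [0.001, -0.01, 0.001], [0.001, -0.01, 0.0], [0.001, -0.01, 0.0], [0.001, -0.01, 0.0], [0.001, -0.01, 0.0], [0.001, -0.01, 0.0], [0.001, -0.01, 0.0], [0.001, -0.01, 0.0]]
```

Emit:
drive_tool:
  rot:
    - [0,0,8.5]
    - [0,0,8.5]
    - [0,0,8.5]
    - [0,0,8.5]
    - [0,0,8.5]
    - [0,0,8.5]
    - [0,0,8.5]
    - [0,0,8.5]
    - [0,0,8.5]
    - [0,0,8.5]
    - [0,0,8.5]
    - [0,0,8.5]
  translation:
    - [-0.002,-0.014,0]
    - [0.001,-0.01,0]
    - [0.001,-0.01,0]
    - [0.001,-0.01,0]
    - [0.001,-0.01,0]
    - [0.001,-0.01,0]
    - [0.001,-0.01,0]
    - [0.001,-0.01,0]
    - [0.001,-0.01,0]
    - [0.001,-0.01,0]
    - [0.001,-0.01,0]
    - [0.001,-0.01,0]
  hand: [0,0,0,0,0,0,0,0,0,0,0,0]

```text
t: 9.1
tcp_pos: [0.5741, 0.122, 0.0373]
eef_rot: [179.5, 0.1, 139.6]
ft_force: [-0.7, 0.7, -0.4]
gripper_width: -0.0001
```

```bash
python3 -c "
from h import *
st()
y=get_obs()['eef_rot'][2]%360; orbit(.072,y,y-100,12,.037)"
```

```text
t 9.10 p [0.5741 0.122  0.0373] yaw 139.6 inward 143.0 r 0.0698 rp [1.795e+02 1.000e-01] f tool 1.0 0.1 fz -0.4 j [  8.  31.  89.   0.  59. -41.]
rot z 8.33 [[-0.002, -0.015, 0.0], [0.001, -0.01, 0.0], [0.001, -0.01, 0.0], [0.001, -0.01, 0.0], [0.001, -0.01, 0.0], [0.001, -0.01, 0.0], [0.001, -0.01, 0.0], [0.001, -0.01, 0.0], [0.001, -0.01, 0.0], [0.001, -0.01, 0.0], [0.001, -0.01, 0.0], [0.001, -0.01, 0.0]]
```

Emit:
drive_tool:
  rot:
    - [0,0,8.5]
    - [0,0,8.5]
    - [0,0,8.5]
    - [0,0,8.5]
    - [0,0,8.5]
    - [0,0,8.5]
    - [0,0,8.5]
    - [0,0,8.5]
    - [0,0,8.5]
    - [0,0,8.5]
    - [0,0,8.5]
    - [0,0,8.5]
  translation:
    - [-0.002,-0.015,0]
    - [0.001,-0.01,0]
    - [0.001,-0.01,0]
    - [0.001,-0.01,0]
    - [0.001,-0.01,0]
    - [0.001,-0.01,0]
    - [0.001,-0.01,0]
    - [0.001,-0.01,0]
    - [0.001,-0.01,0]
    - [0.001,-0.01,0]
    - [0.001,-0.01,0]
    - [0.001,-0.01,0]
  hand: [0,0,0,0,0,0,0,0,0,0,0,0]

```text
t: 10.3
tcp_pos: [0.4674, 0.1196, 0.0365]
eef_rot: [-179.9, -0.3, 36.5]
ft_force: [0.5, 0.7, 0.7]
gripper_width: 0.0
```

```bash
python3 -c "
from h import *
st()
y=get_obs()['eef_rot'][2]; orbit(.067,y,-15,6,.037)"
```

```text
t 10.30 p [0.4674 0.1196 0.0365] yaw 36.5 inward 41.1 r 0.0675 rp [-179.9   -0.3] f tool 0.8 -0.3 fz 0.7 j [ 10.  20. 107.   0.  53.  63.]
rot z 8.58 [[0.001, -0.015, -0.0], [0.001, -0.01, -0.0], [0.001, -0.01, -0.0], [0.001, -0.01, -0.0], [0.001, -0.01, -0.0], [0.001, -0.01, -0.0]]
```

Emit:
drive_tool:
  rot:
    - [0,0,8.5]
    - [0,0,8.5]
    - [0,0,8.5]
    - [0,0,8.5]
    - [0,0,8.5]
    - [0,0,8.5]
    - [0,0,0]
    - [0,0,0]
  translation:
    - [0.001,-0.015,0]
    - [0.001,-0.01,0]
    - [0.001,-0.01,0]
    - [0.001,-0.01,0]
    - [0.001,-0.01,0]
    - [0.001,-0.01,0]
    - [0,0,0]
    - [0.004,0,0]
  hand: [0,0,0,0,0,0,0,0]

```text
t: 11.1
tcp_pos: [0.4597, 0.1831, 0.037]
eef_rot: [-179.8, -0.0, -15.3]
ft_force: [-0.2, -0.3, -0.9]
gripper_width: 0.0002
```

```bash
python3 look.py .0839
```

```text
t 11.10 p [0.4597 0.1831 0.037 ] yaw -15.3 inward -18.1 r 0.0617 rp [-179.8   -0. ] f tool -0.1 0.4 fz -0.9 j [ 17.  21. 105.   0.  54. 123.]
mark (np.float64(-139.90997986161133), np.float64(72.88235294117646), np.float64(172.08823529411765), np.float64(84.20588235294119))
```

Emit:
drive_tool:
  rot:
    - [0,0,2]
    - [0,0,0]
    - [0,0,-8]
    - [0,0,-8]
    - [0,0,-8]
    - [0,0,-8]
    - [0,0,-8]
    - [0,0,-8]
    - [0,0,-8]
    - [0,0,-8]
    - [0,0,-8]
    - [0,0,-8]
  translation:
    - [0.0035,0,0]
    - [0.002,0,0]
    - [0.0018,0.0079,0]
    - [0.0018,0.0079,0]
    - [0.0018,0.0079,0]
    - [0.0018,0.0079,0]
    - [0.0018,0.0079,0]
    - [0.0018,0.0079,0]
    - [0.0018,0.0079,0]
    - [0.0018,0.0079,0]
    - [0.0018,0.0079,0]
    - [0.0018,0.0079,0]
  hand: [0,0,0,0,0,0,0,0,0,0,0,0]

```text
t: 12.35
tcp_pos: [0.4953, 0.1107, 0.0347]
eef_rot: [-178.4, 0.9, 65.9]
ft_force: [-2.4, -2.1, 2.3]
gripper_width: 0.0
```

```bash
python3 look.py .0845
```

```text
t 12.35 p [0.4953 0.1107 0.0347] yaw 65.9 inward 66.7 r 0.0580 rp [-178.4    0.9] f tool -2.9 -1.3 fz 2.3 j [  8.  24. 101.   0.  57.  32.]
mark (np.float64(-54.27522610801611), np.float64(50.23529411764706), np.float64(162.58823529411765), np.float64(97.3529411764706))
```

Emit:
drive_tool:
  rot:
    - [-0.5,0,-8]
    - [-0.5,0,-8]
    - [-0.3,0,-8]
    - [-0.3,0,-8]
    - [-0.2,0,-8]
    - [-0.2,0,-8]
    - [-0.2,0,-8]
    - [-0.2,0,-8]
    - [-0.2,0,-8]
    - [-0.2,0,-8]
    - [-0.2,0,-8]
    - [-0.2,0,-8]
  translation:
    - [0.0018,0.0079,0]
    - [0.0018,0.0079,0]
    - [0.0018,0.0079,0]
    - [0.0018,0.0079,0]
    - [0.0018,0.0079,0]
    - [0.0018,0.0079,0]
    - [0.0018,0.0079,0]
    - [0.0018,0.0079,0]
    - [0.0018,0.0079,0]
    - [0.0018,0.0079,0]
    - [0.0018,0.0079,0]
    - [0.0018,0.0079,0]
  hand: [0,0,0,0,0,0,0,0,0,0,0,0]

```text
t: 13.6
tcp_pos: [0.5731, 0.1504, 0.0352]
eef_rot: [179.4, 1.1, 163.6]
ft_force: [3.0, -2.2, -0.6]
gripper_width: 0.0
```

```bash
python3 look.py .0854
```

```text
t 13.60 p [0.5731 0.1504 0.0352] yaw 163.6 inward 166.0 r 0.0565 rp [179.4   1.1] f tool -3.5 -1.3 fz -0.6 j [ 11.  32.  89.   0.  58. -63.]
mark (np.float64(44.27342698534233), np.float64(31.0), np.float64(161.41176470588235), np.float64(115.41176470588235))
```

Emit:
drive_tool:
  rot:
    - [0,-0.3,-8.3]
    - [0,-0.3,-8.3]
    - [0,-0.3,-8.3]
    - [0,0,-8.3]
    - [0,0,-8.3]
    - [0,0,-8.3]
    - [0,0,-8.3]
    - [0,0,-8.3]
    - [0,0,-8.3]
    - [0,0,-8.3]
    - [0,0,0]
    - [0,0,0]
  translation:
    - [0.0018,0.0079,0]
    - [0.0018,0.0079,0]
    - [0.0018,0.0079,0]
    - [0.0018,0.0079,0]
    - [0.0018,0.0079,0]
    - [0.0018,0.0079,0]
    - [0.0018,0.0079,0]
    - [0.0018,0.0079,0]
    - [0.0018,0.0079,0]
    - [0.0018,0.0079,0]
    - [-0.004,0,0]
    - [-0.01,0,0]
  hand: [0,0,0,0,0,0,0,0,0,0,0,0]

```text
t: 14.85
tcp_pos: [0.5455, 0.228, 0.037]
eef_rot: [-177.0, 2.1, -113.7]
ft_force: [0.0, -0.1, 0.1]
gripper_width: 0.0002
```

```bash
python3 look.py .0861
```

```text
t 14.85 p [0.5455 0.228  0.037 ] yaw -113.7 inward -113.1 r 0.0695 rp [-177.     2.1] f tool 0.1 -0.1 fz 0.1 j [  19.   30.   91.   -1.   55. -137.]
mark (np.float64(128.947793388337), np.float64(52.411764705882355), np.float64(159.38235294117646), np.float64(91.97058823529412))
```

Emit:
drive_tool:
  rot:
    - [-0.7,0.5,8.4]
    - [-0.7,0.5,8.4]
    - [-0.7,0.5,8.4]
    - [-0.7,0.5,8.4]
    - [0,0,8.5]
    - [0,0,8.5]
    - [0,0,8.5]
    - [0,0,8.5]
    - [0,0,8.5]
    - [0,0,8.5]
    - [0,0,8.5]
    - [0,0,8.5]
  translation:
    - [-0.002,-0.012,0]
    - [0.001,-0.01,0]
    - [0.001,-0.01,0]
    - [0.001,-0.01,0]
    - [0.001,-0.01,0]
    - [0.001,-0.01,0]
    - [0.001,-0.01,0]
    - [0.001,-0.01,0]
    - [0.001,-0.01,0]
    - [0.001,-0.01,0]
    - [0.001,-0.01,0]
    - [0.001,-0.01,0]
  hand: [0,0,0,0,0,0,0,0,0,0,0,0]

```text
t: 16.1
tcp_pos: [0.5779, 0.1259, 0.0346]
eef_rot: [179.2, -0.6, 143.1]
ft_force: [0.5, -0.1, -0.3]
gripper_width: 0.0002
```

```bash
python3 -c "
from h import *
st()
y=get_obs()['eef_rot'][2]%360; orbit(.072,y,y-102,12,.039)"
```

```text
t 16.10 p [0.5779 0.1259 0.0346] yaw 143.1 inward 147.4 r 0.0708 rp [179.2  -0.6] f tool -0.4 0.2 fz -0.3 j [  8.  32.  89.   1.  59. -45.]
rot z 8.50 [[-0.001, -0.016, -0.0], [0.001, -0.011, -0.001], [0.001, -0.011, -0.001], [0.001, -0.011, -0.001], [0.001, -0.011, -0.001], [0.001, -0.011, -0.0], [0.001, -0.011, -0.0], [0.001, -0.011, -0.0], [0.001, -0.011, -0.0], [0.001, -0.011, -0.0], [0.001, -0.011, -0.0], [0.001, -0.011, -0.0]]
```

Emit:
drive_tool:
  rot:
    - [0,0,8.5]
    - [0,0,8.5]
    - [0,0,8.5]
    - [0,0,8.5]
    - [0,0,8.5]
    - [0,0,8.5]
    - [0,0,8.5]
    - [0,0,8.5]
    - [0,0,8.5]
    - [0,0,8.5]
    - [0,0,8.5]
    - [0,0,8.5]
  translation:
    - [-0.001,-0.016,0]
    - [0.001,-0.011,-0.001]
    - [0.001,-0.011,-0.001]
    - [0.001,-0.011,-0.001]
    - [0.001,-0.011,-0.001]
    - [0.001,-0.01,0]
    - [0.001,-0.01,0]
    - [0.001,-0.01,0]
    - [0.001,-0.01,0]
    - [0.001,-0.01,0]
    - [0.001,-0.01,0]
    - [0.001,-0.01,0]
  hand: [0,0,0,0,0,0,0,0,0,0,0,0]

```text
t: 17.3
tcp_pos: [0.4669, 0.1137, 0.0378]
eef_rot: [-179.2, -0.4, 40.0]
ft_force: [0.0, -0.7, -0.4]
gripper_width: 0.0003
```

```bash
python3 -c "
from h import *
st()
y=get_obs()['eef_rot'][2]; orbit(.064,y,-5,5,.038)"
```

```text
t 17.30 p [0.4669 0.1137 0.0378] yaw 40.0 inward 44.3 r 0.0719 rp [-179.2   -0.4] f tool -0.5 0.5 fz -0.4 j [  9.  20. 107.   1.  53.  58.]
rot z 8.99 [[0.008, -0.015, -0.0], [0.001, -0.01, -0.0], [0.001, -0.01, -0.0], [0.001, -0.01, -0.0], [0.001, -0.01, -0.0]]
```

Emit:
drive_tool:
  rot:
    - [-0.4,0,8.5]
    - [-0.4,0,8.5]
    - [0,0,8.5]
    - [0,0,8.5]
    - [0,0,8.5]
    - [0,0,0]
    - [0,0,0]
  translation:
    - [0.005,-0.014,0]
    - [0.001,-0.01,0]
    - [0.001,-0.01,0]
    - [0.001,-0.01,0]
    - [0.001,-0.01,0]
    - [0,0,0]
    - [0.002,0,0]
  hand: [0,0,0,0,0,0,0]

```text
t: 18.0
tcp_pos: [0.4557, 0.1684, 0.0383]
eef_rot: [-179.8, -0.2, -3.2]
ft_force: [0.3, -0.6, -0.9]
gripper_width: 0.0
```

```bash
python3 look.py .0861
```

```text
t 18.00 p [0.4557 0.1684 0.0383] yaw -3.2 inward -4.0 r 0.0627 rp [-179.8   -0.2] f tool 0.3 0.5 fz -0.9 j [ 16.  20. 106.   0.  54. 109.]
mark (np.float64(128.9245522477478), np.float64(64.88235294117646), np.float64(169.2941176470588), np.float64(89.41176470588235))
```

Emit:
drive_tool:
  rot:
    - [0,0,0]
    - [0,0,0]
    - [0,0,-8]
    - [0,0,-8]
    - [0,0,-8]
    - [0,0,-8]
    - [0,0,-8]
    - [0,0,-8]
    - [0,0,-8]
    - [0,0,-8]
    - [0,0,-8]
    - [0,0,-8]
  translation:
    - [0.0045,0,0]
    - [0.002,0,0]
    - [0.0018,0.0079,0]
    - [0.0018,0.0079,0]
    - [0.0018,0.0079,0]
    - [0.0018,0.0079,0]
    - [0.0018,0.0079,0]
    - [0.0018,0.0079,0]
    - [0.0018,0.0079,0]
    - [0.0018,0.0079,0]
    - [0.0018,0.0079,0]
    - [0.0018,0.0079,0]
  hand: [0,0,0,0,0,0,0,0,0,0,0,0]

```text
t: 19.25
tcp_pos: [0.5094, 0.1069, 0.036]
eef_rot: [-178.5, 0.6, 80.6]
ft_force: [-1.6, -2.5, 0.7]
gripper_width: -0.0001
```

```bash
python3 look.py .0868
```

```text
t 19.25 p [0.5094 0.1069 0.036 ] yaw 80.6 inward 81.2 r 0.0578 rp [-178.5    0.6] f tool -2.7 -1.2 fz 0.7 j [ 8. 25. 99. -0. 57. 17.]
mark (np.float64(-145.8439837546649), np.float64(57.64705882352941), np.float64(162.47058823529412), np.float64(89.8235294117647))
```

Emit:
drive_tool:
  rot:
    - [-0.5,0,-8]
    - [-0.5,0,-8]
    - [-0.3,0,-8]
    - [-0.3,0,-8]
    - [-0.2,0,-8]
    - [-0.2,0,-8]
    - [-0.2,0,-8]
    - [-0.2,0,-8]
    - [-0.2,0,-8]
    - [-0.2,0,-8]
    - [-0.2,0,-8]
    - [-0.2,0,-8]
  translation:
    - [0.0018,0.0079,0]
    - [0.0018,0.0079,0]
    - [0.0018,0.0079,0]
    - [0.0018,0.0079,0]
    - [0.0018,0.0079,0]
    - [0.0018,0.0079,0]
    - [0.0018,0.0079,0]
    - [0.0018,0.0079,0]
    - [0.0018,0.0079,0]
    - [0.0018,0.0079,0]
    - [0.0018,0.0079,0]
    - [0.0018,0.0079,0]
  hand: [0,0,0,0,0,0,0,0,0,0,0,0]

```text
t: 20.5
tcp_pos: [0.5746, 0.1649, 0.0369]
eef_rot: [179.2, 1.4, 178.6]
ft_force: [3.5, -1.5, -0.7]
gripper_width: -0.0003
```

```bash
python3 look.py .0876
```

```text
t 20.50 p [0.5746 0.1649 0.0369] yaw 178.6 inward -179.1 r 0.0563 rp [179.2   1.4] f tool -3.5 -1.4 fz -0.7 j [ 12.  32.  89.   1.  58. -77.]
mark (np.float64(-50.105639065963125), np.float64(29.647058823529413), np.float64(158.91176470588235), np.float64(114.26470588235293))
```

Emit:
drive_tool:
  rot:
    - [0,0.5,-8]
    - [0,0.5,-8]
    - [0,0.3,-8]
    - [0,0,-8]
    - [0,0,-8]
    - [0,0,0]
  translation:
    - [0.0018,0.0079,0]
    - [0.0018,0.0079,0]
    - [0.0018,0.0079,0]
    - [0.0018,0.0079,0]
    - [0.0018,0.0079,0]
    - [0.001,0,0]
  hand: [0,0,0,0,0,0]

```text
t: 21.15
tcp_pos: [0.5588, 0.2012, 0.0378]
eef_rot: [179.8, 1.0, -141.1]
ft_force: [6.3, 6.7, -3.7]
gripper_width: 0.0002
```

```bash
python3 look.py .088
```

```text
t 21.15 p [0.5588 0.2012 0.0378] yaw -141.1 inward -137.4 r 0.0550 rp [179.8   1. ] f tool -9.1 1.2 fz -3.7 j [  16.   32.   89.    1.   59. -113.]
mark (np.float64(-8.675241443507645), np.float64(24.470588235294116), np.float64(153.52941176470588), np.float64(114.05882352941177))
```

Emit:
drive_tool:
  rot:
    - [0,0,-3.5]
    - [0,0,0]
  translation:
    - [0.001,0.003,0]
    - [0,0,0]
  hand: [0,0]

```text
t: 21.4
tcp_pos: [0.5574, 0.2034, 0.0379]
eef_rot: [179.9, 1.3, -138.3]
ft_force: [2.4, 2.9, -1.8]
gripper_width: -0.0002
```

```bash
python3 look.py .088
```

```text
t 21.40 p [0.5574 0.2034 0.0379] yaw -138.3 inward -134.8 r 0.0555 rp [179.9   1.3] f tool -3.7 0.6 fz -1.8 j [  16.   31.   89.    1.   58. -116.]
mark (np.float64(-6.056093086685391), np.float64(24.58823529411765), np.float64(153.2058823529412), np.float64(113.61764705882354))
```

Mark is at -6°, and the jig's x is at -5.1°, so the collar is done. I'll retreat and move to the arm's -y side.

Emit:
drive_tool:
  rot:
    - [0,0,0]
    - [0,0,0]
    - [0,0,8.4]
    - [0,0,8.4]
    - [0,0,8.4]
    - [0,0,8.4]
  translation:
    - [-0.005,0,0]
    - [-0.015,0,0]
    - [-0.005,0,-0.03]
    - [0,0,-0.03]
    - [0,0,-0.02]
    - [0,0,0]
  hand: [0,0,0,0,0,0]

```text
t: 22.05
tcp_pos: [0.5756, 0.2179, 0.1201]
eef_rot: [179.3, 0.7, -173.5]
ft_force: [0.2, -0.4, -0.6]
gripper_width: -0.0001
```

```bash
python3 look.py .088;python3 - <<'E'
from h import *
o=get_obs(); y=o["eef_rot"][2]%360
# manual plan with unwrapped yaw
p=np.array(o["tcp_pos"]); g=np.array([.622,.112,.11]); n=12; dy=85-y
print(y,"rz",-dy/n)
for i in range(n):
    a=np.radians(y+dy*i/n); d=(g-p)/n; print([round(float(v),4) for v in(d[0]*np.cos(a)+d[1]*np.sin(a),d[0]*np.sin(a)-d[1]*np.cos(a),-d[2])],end=",")
E
```

```text
t 22.05 p [0.5756 0.2179 0.1201] yaw -173.5 inward -136.7 r 0.0787 rp [179.3   0.7] f tool -0.1 -0.4 fz -0.6 j [ 17.  29.  81.   1.  69. -80.]
mark (np.float64(-6.985325643378643), np.float64(36.294117647058826), np.float64(168.64705882352942), np.float64(117.35294117647061))
185.96389519809293 rz 8.413657933174411
[-0.003, -0.0092, 0.0007],[-0.0043, -0.0086, 0.0007],[-0.0055, -0.0079, 0.0007],[-0.0066, -0.007, 0.0007],[-0.0076, -0.006, 0.0007],[-0.0083, -0.0048, 0.0007],[-0.009, -0.0035, 0.0007],[-0.0094, -0.0022, 0.0007],[-0.0096, -0.0008, 0.0007],[-0.0096, 0.0006, 0.0007],[-0.0094, 0.002, 0.0007],[-0.009, 0.0034, 0.0007],
```

Emit:
drive_tool:
  rot:
    - [0,0,8.4]
    - [0,0,8.4]
    - [0,0,8.4]
    - [0,0,8.4]
    - [0,0,8.4]
    - [0,0,8.4]
    - [0,0,8.4]
    - [0,0,8.4]
    - [0,0,8.4]
    - [0,0,8.4]
    - [0,0,8.4]
    - [0,0,8.4]
  translation:
    - [-0.003,-0.009,0]
    - [-0.0045,-0.0085,0]
    - [-0.0055,-0.008,0]
    - [-0.0065,-0.007,0]
    - [-0.0075,-0.006,0]
    - [-0.0085,-0.005,0]
    - [-0.009,-0.0035,0]
    - [-0.0095,-0.002,0]
    - [-0.0095,-0.001,0]
    - [-0.0095,0.0005,0]
    - [-0.0095,0.002,0]
    - [-0.009,0.0035,0]
  hand: [0,0,0,0,0,0,0,0,0,0,0,0]

```text
t: 23.3
tcp_pos: [0.6211, 0.1064, 0.111]
eef_rot: [-179.6, -0.5, 83.8]
ft_force: [-0.2, -0.5, -0.6]
gripper_width: -0.0002
```

```bash
python3 look.py .088; python3 -c "
from h import *
o=get_obs(); p=np.array(o['tcp_pos']); a=np.radians(o['eef_rot'][2]); d=np.array([.622,.112,.011])-p; print('tool delta',d[0]*np.cos(a)+d[1]*np.sin(a),d[0]*np.sin(a)-d[1]*np.cos(a),-d[2])
c=cam('wrist');save(c,'w5.png')"
```

```text
t 23.30 p [0.6211 0.1064 0.111 ] yaw 83.8 inward 150.7 r 0.1179 rp [-179.6   -0.5] f tool -0.5 -0.2 fz -0.6 j [ 6. 32. 78.  1. 71. 12.]
mark (np.float64(-6.829202842416813), np.float64(42.470588235294116), np.float64(158.1764705882353), np.float64(100.70588235294119))
tool delta 0.006909024468738519 -0.0003438467260872161 0.09984995764735928
```

View pics/w5.png

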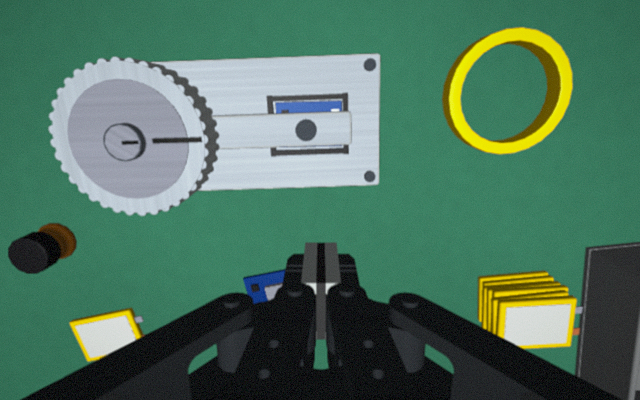

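The mark (152–200,140) lines up with the stud line and the arm. The finger stands clear on the arm's -y side, so I'll descend.

Emit:
drive_tool:
  rot:
    - [0,0,0]
    - [0,0,0]
    - [0,0,0]
    - [0,0,0]
    - [0,0,0]
  translation:
    - [0,0,0.03]
    - [0,0,0.03]
    - [0,0,0.025]
    - [0,0,0.014]
    - [0,0,0]
  hand: [0,0,0,0,0]

```text
t: 23.9
tcp_pos: [0.6202, 0.1081, 0.0085]
eef_rot: [-179.6, -0.5, 85.4]
ft_force: [-0.0, 0.4, -0.2]
gripper_width: 0.0001
```

```bash
python3 -c "
from h import *
o=st(); p=np.array(o['tcp_pos']); d=cam('scene'); u=w2pix(d,[p,p+[0,0,.033]]); print(u.round(1)); q=u[0].astype(int)
cv2.imwrite('pics/z5.png',cv2.resize(d['color'][q[1]-60:q[1]+40,q[0]-60:q[0]+60,::-1],None,fx=6,fy=6,interpolation=cv2.INTER_CUBIC)); print(q-[60,60])"
```

```text
t 23.90 p [0.6202 0.1081 0.0085] yaw 85.4 inward 151.3 r 0.1162 rp [-179.6   -0.5] f tool 0.4 -0.1 fz -0.2 j [ 6. 39. 82.  1. 60. 11.]
[[339.9 237.3]
 [340.5 226.6]]
[279 177]
```

View pics/z5.png

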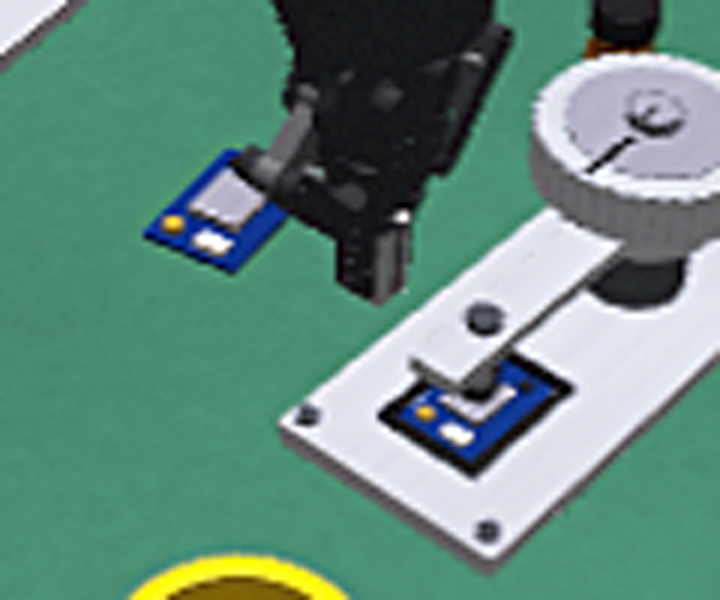

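Tip at (342,227), about 41 mm up and beside the bar: the right height to push.

Emit:
drive_tool:
  rot:
    - [0,0,0]
    - [0,0,0]
    - [0,0,0]
    - [0,0,-8]
    - [0,0,-8]
    - [0,0,-8]
    - [0,0,0]
  translation:
    - [0.01,0,0]
    - [0.008,0,0]
    - [0.004,0,0]
    - [0.0155,0.002,0]
    - [0.0155,0.002,0]
    - [0.0155,0.002,0]
    - [0,0,0]
  hand: [0,0,0,0,0,0,0]

```text
t: 24.65
tcp_pos: [0.629, 0.1823, 0.0175]
eef_rot: [179.5, -0.5, 110.5]
ft_force: [-0.4, 0.3, 0.5]
gripper_width: 0.0
```

```bash
cat > clamp.py <<'E'
from h import *
o=st(); p=np.array(o['tcp_pos']); a=np.radians(o['eef_rot'][2]); v=C-p[:2]; print('pivot in tool',(v@[np.cos(a),np.sin(a)]).round(4),(v@[np.sin(a),-np.cos(a)]).round(4))
E
python3 clamp.py; python3 look.py .088
```

```text
t 24.65 p [0.629  0.1823 0.0175] yaw 110.5 inward -170.6 r 0.1122 rp [179.5  -0.5] f tool 0.4 -0.3 fz 0.5 j [13. 40. 77.  1. 62. -8.]
pivot in tool 0.0216 -0.1101
t 24.65 p [0.629  0.1823 0.0175] yaw 110.5 inward -170.6 r 0.1122 rp [179.5  -0.5] f tool 0.4 -0.3 fz 0.5 j [13. 40. 77.  1. 62. -8.]
mark (np.float64(0.0), np.float64(0.0), np.float64(0.0), np.float64(0.0))
```

Emit:
drive_tool:
  rot:
    - [0,0,0]
    - [0,0,-8]
    - [0,0,-8]
    - [0,0,-8]
    - [0,0,-8]
    - [0,0,0]
  translation:
    - [0,0,0.008]
    - [0.0155,0.002,0.0025]
    - [0.0155,0.002,0.0025]
    - [0.0155,0.002,0.0025]
    - [0.0155,0.002,0.0025]
    - [0,0,0]
  hand: [0,0,0,0,0,0]

```text
t: 25.3
tcp_pos: [0.6096, 0.2357, 0.0165]
eef_rot: [178.7, 0.6, 142.0]
ft_force: [-0.4, -0.1, -0.5]
gripper_width: -0.0001
```

```bash
python3 clamp.py
```

```text
t 25.30 p [0.6096 0.2357 0.0165] yaw 142.0 inward -141.9 r 0.1161 rp [178.7   0.6] f tool 0.2 -0.3 fz -0.5 j [ 18.  40.  79.   0.  60. -34.]
pivot in tool 0.0278 -0.1127
```

Emit:
drive_tool:
  rot:
    - [0,0,0]
    - [0,0,-7]
    - [0,0,-7]
    - [0,0,-7]
    - [0,0,-7]
    - [0,0,0]
  translation:
    - [0.002,-0.002,0.008]
    - [0.0165,0.001,0.003]
    - [0.0165,0.001,0.003]
    - [0.0165,0.001,0.003]
    - [0.0165,0.001,0.003]
    - [0.004,0,0]
  hand: [0,0,0,0,0,0]

```text
t: 25.9
tcp_pos: [0.564, 0.2713, 0.0168]
eef_rot: [177.8, 3.5, 169.4]
ft_force: [0.1, -0.6, 0.4]
gripper_width: -0.0001
```

```bash
python3 clamp.py
```

```text
t 25.90 p [0.564  0.2713 0.0168] yaw 169.4 inward -113.1 r 0.1166 rp [177.8   3.5] f tool -0.2 -0.5 fz 0.4 j [ 22.  35.  86.  -0.  54. -57.]
pivot in tool 0.0252 -0.1138
```

Emit:
drive_tool:
  rot:
    - [1,1.5,0]
    - [1,1.5,-2]
    - [0,0.5,-2]
    - [0,0,-1]
  translation:
    - [0,-0.001,0.007]
    - [0.006,0,0.001]
    - [0.005,0,0.001]
    - [0.004,0,0]
  hand: [0,0,0,0]

```text
t: 26.3
tcp_pos: [0.5561, 0.2711, 0.0157]
eef_rot: [179.6, 0.8, 173.6]
ft_force: [0.1, -0.3, 1.0]
gripper_width: 0.0005
```

```bash
python3 clamp.py
```

```text
t 26.30 p [0.5561 0.2711 0.0157] yaw 173.6 inward -109.5 r 0.1136 rp [179.6   0.8] f tool -0.1 -0.3 fz 1.0 j [ 23.  36.  85.  -0.  58. -61.]
pivot in tool 0.0257 -0.1107
```

Emit:
drive_tool:
  rot:
    - [0,0,0]
    - [0,0,0]
    - [0,0,0]
  translation:
    - [0.003,0,0.001]
    - [0.003,0,0]
    - [0.002,0,0]
  hand: [0,0,0]

```text
t: 26.6
tcp_pos: [0.5497, 0.2718, 0.0157]
eef_rot: [179.4, 1.1, 173.1]
ft_force: [1.4, 1.2, 3.0]
gripper_width: -0.0
```

```bash
python3 clamp.py; python3 -c "
from h import *
t=cam('top'); save(t,'t6.png')"
```

```text
t 26.60 p [0.5497 0.2718 0.0157] yaw 173.1 inward -106.3 r 0.1123 rp [179.4   1.1] f tool -1.2 1.3 fz 3.0 j [ 23.  35.  86.   0.  57. -60.]
pivot in tool 0.0183 -0.1108
```

Emit:
drive_tool:
  rot:
    - [0,0,0]
    - [0,0,0]
    - [0,0,0]
  translation:
    - [0.002,0,0]
    - [0.002,0,0]
    - [0.002,0,0]
  hand: [0,0,0]

```text
t: 26.95
tcp_pos: [0.5436, 0.2726, 0.0156]
eef_rot: [179.4, 1.1, 173.0]
ft_force: [2.6, 1.3, 4.3]
gripper_width: -0.0003
```

```bash
python3 clamp.py
```

```text
t 26.95 p [0.5436 0.2726 0.0156] yaw 173.0 inward -103.1 r 0.1115 rp [179.4   1.1] f tool -2.4 1.6 fz 4.3 j [ 23.  35.  87.  -0.  57. -60.]
pivot in tool 0.012 -0.1108
```

The upward force suggests the tip is riding on top of the bar. I'll lift off and measure the arm angle.

Emit:
drive_tool:
  rot:
    - [0,0,0]
    - [0,0,0]
    - [0,0,0]
    - [0,0,0]
  translation:
    - [0,0,-0.03]
    - [0,0,-0.05]
    - [-0.04,0,-0.01]
    - [-0.03,0,0]
  hand: [0,0,0,0]

```text
t: 27.35
tcp_pos: [0.6072, 0.2627, 0.1072]
eef_rot: [179.7, 0.6, 173.2]
ft_force: [-0.6, -0.2, -0.0]
gripper_width: 0.0001
```

```bash
python3 clamp.py; python3 -c "
from h import *
c=cam('wrist'); save(c,'w7.png'); import pickle; pickle.dump(c,open('w7.pkl','wb'))
print(w2pix(c,[[C[0],C[1],.088],[C[0]+.1*np.cos(np.radians(83.7)),C[1]+.1*np.sin(np.radians(83.7)),.058]]))"
```

```text
t 27.35 p [0.6072 0.2627 0.1072] yaw 173.2 inward -132.0 r 0.1328 rp [179.7   0.6] f tool 0.5 -0.2 fz -0.0 j [ 20.  35.  73.   0.  71. -63.]
pivot in tool 0.0765 -0.1086
[[114.11108772  80.83058867]
 [304.81135012  80.56712418]]
```

View pics/w7.png

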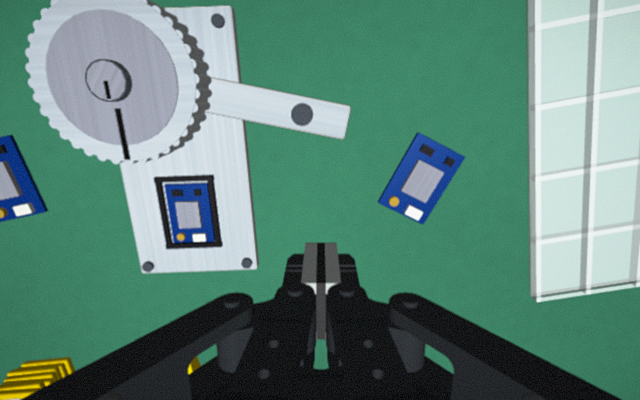

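The board lies uncovered in its nest with the mark still along the jig's x. The arm (knob at (302,114), target about (305,81)) is some 10° short of its stop. I'll measure and push again from lower down.

```bash
python3 - <<'E'
from h import *
import pickle
c=pickle.load(open("w7.pkl","rb"))
k=pix2z(c,[(302,114)],.058)[0]; v=k[:2]-C; A=np.degrees(np.arctan2(v[1],v[0])); print("arm az",A,np.hypot(*v),"open",A+5.1)
print("loose board",pix2z(c,[(421,178)],.007)[0])
print("mark",jigpose(c,C,.088)[0])
a=np.radians(A); g=C+.108*np.array([np.cos(a),np.sin(a)])-.040*np.array([-np.sin(a),np.cos(a)])
o=get_obs(); p=np.array(o["tcp_pos"]); y=np.radians(o["eef_rot"][2]); d=g-p[:2]; print("goal",g,"tool d",d@[np.cos(y),np.sin(y)],d@[np.sin(y),-np.cos(y)],"dyaw",A+90-o["eef_rot"][2])
E
```

```text
arm az 72.15902761082383 0.09980216003267667 open 77.25902761082382
loose board [0.61381917 0.34548784 0.007     ]
mark -8.117724205714254
goal [0.58946504 0.2545513 ] tool d 0.019803958501203405 -0.009593984290023989 dyaw -10.90619670510975
```

Emit:
drive_tool:
  rot:
    - [0,0,5.5]
    - [0,0,5.5]
    - [0,0,0]
    - [0,0,0]
    - [0,0,0]
    - [0,0,0]
    - [0,0,0]
  translation:
    - [0.007,-0.005,0]
    - [0.005,-0.005,0]
    - [0,0,0.035]
    - [0,0,0.035]
    - [0,0,0.025]
    - [0,0,0.008]
    - [0,0,0]
  hand: [0,0,0,0,0,0,0]

```text
t: 28.1
tcp_pos: [0.594, 0.2508, -0.0046]
eef_rot: [180.0, 0.1, 161.4]
ft_force: [-0.4, -0.3, 0.5]
gripper_width: 0.0001
```

```bash
python3 clamp.py
```

```text
t 28.10 p [ 0.594   0.2508 -0.0046] yaw 161.4 inward -131.1 r 0.1152 rp [1.8e+02 1.0e-01] f tool 0.2 -0.4 fz 0.5 j [ 20.  41.  79.  -0.  59. -52.]
pivot in tool 0.0441 -0.1064
```

Emit:
drive_tool:
  rot:
    - [0,0,0]
    - [0,0,0]
    - [0,0,-4]
    - [0,0,-4]
    - [0,0,0]
  translation:
    - [0.01,0,0.001]
    - [0.009,0,0.001]
    - [0.009,0.0015,0.001]
    - [0.009,0.0015,0.001]
    - [0,0,0]
  hand: [0,0,0,0,0]

```text
t: 28.6
tcp_pos: [0.558, 0.2668, -0.0039]
eef_rot: [179.9, 0.4, 169.7]
ft_force: [-0.0, -0.7, -0.0]
gripper_width: -0.0001
```

```bash
python3 clamp.py
```

```text
t 28.60 p [ 0.558   0.2668 -0.0039] yaw 169.7 inward -111.1 r 0.1102 rp [179.9   0.4] f tool -0.1 -0.7 fz -0.0 j [ 22.  38.  85.  -0.  57. -57.]
pivot in tool 0.0206 -0.1083
```

Emit:
drive_tool:
  rot:
    - [0,0,-2]
    - [0,0,-2]
    - [0,0,0]
    - [0,0,0]
  translation:
    - [0.004,0,0]
    - [0.004,0,0]
    - [0.003,0,0]
    - [0.002,0,0]
  hand: [0,0,0,0]

```text
t: 29.0
tcp_pos: [0.5517, 0.2689, -0.0002]
eef_rot: [179.6, 1.5, 173.5]
ft_force: [16.9, 0.2, -11.6]
gripper_width: 0.0001
```

```bash
python3 clamp.py
```

```text
t 29.00 p [ 5.517e-01  2.689e-01 -2.000e-04] yaw 173.5 inward -107.7 r 0.1101 rp [179.6   1.5] f tool -16.8 2.1 fz -11.6 j [ 23.  37.  87.  -0.  55. -61.]
pivot in tool 0.0214 -0.108
```

17 N against the stop, at yaw 173.5°. I'll retreat and check.

Emit:
drive_tool:
  rot:
    - [0,0,0]
    - [0,0,0]
    - [0,0,0]
    - [0,0,0]
    - [0,0,0]
    - [0,0,0]
  translation:
    - [-0.005,0,0]
    - [-0.02,0,0]
    - [-0.02,0,-0.04]
    - [-0.01,0,-0.05]
    - [0,0,-0.01]
    - [0,0,0]
  hand: [0,0,0,0,0,0]

```text
t: 29.6
tcp_pos: [0.6055, 0.2615, 0.1064]
eef_rot: [179.5, 1.5, 173.3]
ft_force: [-0.8, 0.4, -1.3]
gripper_width: -0.0004
```

```bash
python3 clamp.py; python3 - <<'E'
from h import *
c=cam("wrist"); save(c,"w8.png")
t=cam("top"); save(t,"t8.png")
print("mark",jigpose(c,C,.088)[0],jigpose(t,C,.088)[0])
# knob: darkest blob near the expected ring r=.1, z=.058
g=cv2.cvtColor(c["color"],cv2.COLOR_RGB2GRAY); best=[]
for a in np.arange(60,100,.5):
    r=np.radians(a); P=np.array([[C[0]+q*np.cos(r),C[1]+q*np.sin(r),.058] for q in(.096,.098,.1,.102,.104)])
    u=np.round(w2pix(c,P)).astype(int); best.append((g[u[:,1].clip(0,399),u[:,0].clip(0,639)].mean(),a))
d=[a for v,a in best if v<90]; print("knob az",d[0],d[-1],np.mean(d),"open rad",np.radians(np.mean(d)-JY))
cs=(c["color"][:,:,::-1]); cv2.imwrite("pics/fin.png",np.vstack([cs[:260],cv2.resize(t["color"][100:340,200:520,::-1],(640,480))[:340]]))
E
```

```text
t 29.60 p [0.6055 0.2615 0.1064] yaw 173.3 inward -131.8 r 0.1308 rp [179.5   1.5] f tool 0.9 0.3 fz -1.3 j [ 20.  34.  74.  -0.  70. -63.]
pivot in tool 0.0752 -0.107
mark -8.09046399042203 -6.641704157655034
knob az 82.0 86.5 84.25 open rad 1.5594516866569335
```

```bash
python3 - <<'E'
from h import *
print(sign_off())
E
```

```text
the job is handed in; nothing more can be done
None
```

The job is done and handed in at about 29.7 s: the collar is two turns from tight and the clamp arm was then pushed round to its stop. Nothing was grasped or lifted. I got no verdict.

- **Collar:** It started about 41° from tight. I rolled it back in three fingertip strokes, counting the turns between them. The mark's last readings were between -6° and -8°, against about -5° for the jig's x direction, so it stands about 1–3° short of exactly two turns. I left that small difference as it was.
- **Clamp arm:** On the first push the fingertip rode up onto the bar and the arm stopped about 12° short. A second push from lower down brought it to the stop, with 17 N felt on the finger. The arm then measured about 1.56 rad open (stop 1.55).
- **Board:** In the last picture I could view, taken before the second push, it lay uncovered in its nest. My 12 pictures were used up, so I did not view a final one. The closing checks are computed from camera images only, and I did not check the other bench items again after that push.
- **Reported tool position:** The fingertip really stands about 33 mm higher than the reported tool position says. My first approach therefore passed over the collar without touching it, and I allowed for the difference from then on.

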